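# Snap the garnish box shut

## Robot

A 6-joint arm with a two-finger parallel gripper is mounted at the origin on a cart in front of the work surface, level with it; the furniture and walls round the work are solid. World frame = base frame: x ahead of the robot, y to its left, z up, the work surface at z = 0. Lengths are in m, angles in degrees, forces in N, time in s.
With the tool pointing down it reaches from about 0.3 to 0.95 m from the base axis. Payload 3.1 kg.
Tool frame: the origin (TCP) lies on the centre line of the jaws, within the pads' length; the fingertips stand 17 mm ahead of it and the grasp point (between the pads) lies 2 mm behind it; z points along the fingers, y is the direction in which the jaws open and shut (so a half turn about z gives the same grasp; the last joint's range is limited). The gripper opens to 85 mm and grips with 20 to 120 N. Pads are 22 mm wide; open, the fingers measure 114 mm over their backs; the gripper's body (76 mm by 85 mm) begins 54 mm behind the grasp point. The pads swing forward as they close: fully open they stand 13 mm farther back than shut.
Start: joints at [-77.79, 17.653, 93.61, -0, 68.738, -3.994], TCP at [0.174, -0.6, 0.248] pointing down, gripper open.
Joint ranges: [-175.34, 175.34], [-45.06, 112.39], [2.9, 150.54], [-68.45, 248.45], [3.09, 151.38], [-168.51, 168.51]. Speed limits (degrees/s): [159.86, 159.86, 180, 180, 180, 180].

## Interface

Orientations are given as a 3x3 rotation matrix whose columns are the frame's x, y, z axes.
In Python, from station import monitor, imaging, arm, nets gives the robot as it stands. The module is installed in compiled form; this text tells all that it offers.
- The arm moves only by the shell command python3 -m handwheel 'ROWS' [OPENING] [FORCE]. ROWS is JSON, a list of rows, each a list of 4 numbers: the shift along the tool's x, y, z normalised to -1 to 1, where 1 is 500 mm, then the turn about the tool's z normalised to -1 to 1, where 1 is 30 degrees. In form: [[x, y, z, turn], ...]. A call has 1 to 5 rows; each row shifts and turns the commanded pose from where the row before left it, along the tool's axes as they then stand; what a row does not reach is not made up. A row lasts 1/12 s, in which the tool goes at most 41.7 mm and 7.16 degrees, less where a joint would pass 70% of its speed; a pose out of reach is approached as far as the arm can. A call with a number of a shift or a turn outside -1 to 1 is refused whole. A call with a gripper value outside its range is refused whole. OPENING is the closure, from -1 (fully open) to 1 (shut), set as the call begins (- or left out, the last holds). The fingers move at their own pace and stop on an object; FORCE is the grip in N (left out, the last holds). Time passes only in rows, so rows that do not move let the fingers close. It gives the time, the measured TCP pose, the force and the opening at its end, in the units of the state.
- monitor.get_state(): the state, without advancing time (a new reading comes with each control period).
- imaging.get_image(name): name is "scene" or "top" or "wrist"; returns (picture, depth): 384x512x3 uint8, red, green, blue; 384x512 float32, m along the optical axis (not along the pixel's ray), 0 where there is no reading.
- imaging.get_calibration(name): a dict with "intrinsics" (3x3 intrinsics, pixels), "R" (3x3) and "t" (3): a world point X has camera coordinates R X + t; the wrist camera has in their place "mount" (4x4, takes a point from camera to tool coordinates, whose origin is the TCP and whose axes are the flange's). Camera axes: x right, y down, z forward; pixel columns grow to the right and rows downward; lengths in m; the calibration is good to about 2 mm. A picture is of the moment at which its call begins: read the wrist's pose just before it. get_calibration takes no time and is no camera call.
- arm.hand_in(): hands the job in, once; it reports no verdict.
Trained networks look in the newest picture that a camera, given by its name, has taken for a name from the list of things; names that differ only in an ending like _2 or _b are one class to them, and where a whole thing is asked for, a point or a joint stands for the part that bears it (a point fixed in the world has none). Each returns a list of dicts, best first, with "score" (0 to 1); they miss things now and then, are a little off and sometimes report something else, mostly with a low value. They report only what shows in the picture. A call takes as long as a camera call.
- nets.spot_in(camera, name): "location" ([column, row] in pixels, amid what is visible of it).
- nets.masks_of(camera, name): "mask" (384x512 bool, what is visible of it) and "location" ([column, row] in pixels, amid what is visible of it).
- nets.spot_point(camera, name): "location" ([column, row] in pixels: a listed point, or the origin of a listed thing).
The state is a dict: "time_s": time; "joints": joint angles; "joint_vel": joint speeds; "joint_torque": joint torques, N m; "tcp_pos": TCP position; "eef_rot": TCP orientation; "ft_force": force on the tool from outside, world axes, zero at the start; "moment": the same for the moment, N m; "finger_gap": finger opening in m.
Only numpy, scipy, OpenCV 4.12 (cv2) and the standard library are available. Lean on these libraries where they do the work, as an engineer would, in place of code of your own. Each camera call takes 0.05 s, during which the arm holds its last target.

## Task

The lid of the clear garnish box has only been laid on: press down around its rim with your fingertips, section by section, until all six sections have clicked shut flat. Only press: pinch and lift nothing, and leave the bar things around the box standing and lying where they are.

Things in the scene. Friction and masses are not known exactly. Their poses are not given: they have to be found in the camera images.
- garnish_box: clear plastic food box that stands fast on its dark suction foot (it cannot move), 124 x 184 mm, 72 mm tall, a lime and a lemon inside, with a white lid lying on it, 140 x 200 mm over the rim. Origin: centre of its underside; x from its near to its far side, y along its length to the left, z up; yaw within 0.35 rad
- lid_center (a point): centre of the lid's recessed rigid panel (88 x 148 mm, does not move), on its surface, 75 mm above the box's underside. Around the panel runs the rim: six separate snap-fit sections, each hinged on the panel's edge
- rim_front_left (a joint): rim section along the left half of the long near side (towards the robot) of the lid, 98 mm long, 26 mm wide. 0 rad = open (outer edge about 8 mm up), 0.30 = clicked shut, level. Let go before about 0.2 it springs back open; past that it snaps shut and stays. Needs about 7 N at its press point, less as it goes down. Open at the start
- press_front_left (a point): press point on the top face of that rim section, at mid-length, 17 mm out from its hinge, 9 mm in from the lid's outer edge; moves with the section: about 85 mm above the worktop when open, 80 mm when shut. Press straight down here
- rim_front_right (a joint): rim section along the right half of the long near side (towards the robot) of the lid, 98 mm long, 26 mm wide. 0 rad = open (outer edge about 8 mm up), 0.30 = clicked shut, level. Let go before about 0.2 it springs back open; past that it snaps shut and stays. Needs about 7 N at its press point, less as it goes down. Open at the start
- press_front_right (a point): press point on the top face of that rim section, at mid-length, 17 mm out from its hinge, 9 mm in from the lid's outer edge; moves with the section: about 85 mm above the worktop when open, 80 mm when shut. Press straight down here
- rim_back_left (a joint): rim section along the left half of the long far side of the lid, 98 mm long, 26 mm wide. 0 rad = open (outer edge about 8 mm up), 0.30 = clicked shut, level. Let go before about 0.2 it springs back open; past that it snaps shut and stays. Needs about 7 N at its press point, less as it goes down. Open at the start
- press_back_left (a point): press point on the top face of that rim section, at mid-length, 17 mm out from its hinge, 9 mm in from the lid's outer edge; moves with the section: about 85 mm above the worktop when open, 80 mm when shut. Press straight down here
- rim_back_right (a joint): rim section along the right half of the long far side of the lid, 98 mm long, 26 mm wide. 0 rad = open (outer edge about 8 mm up), 0.30 = clicked shut, level. Let go before about 0.2 it springs back open; past that it snaps shut and stays. Needs about 7 N at its press point, less as it goes down. Open at the start
- press_back_right (a point): press point on the top face of that rim section, at mid-length, 17 mm out from its hinge, 9 mm in from the lid's outer edge; moves with the section: about 85 mm above the worktop when open, 80 mm when shut. Press straight down here
- rim_left_end (a joint): rim section along the short left (+y) end of the lid, 86 mm long, 26 mm wide. 0 rad = open (outer edge about 8 mm up), 0.30 = clicked shut, level. Let go before about 0.2 it springs back open; past that it snaps shut and stays. Needs about 7 N at its press point, less as it goes down. Open at the start
- press_left_end (a point): press point on the top face of that rim section, at mid-length, 17 mm out from its hinge, 9 mm in from the lid's outer edge; moves with the section: about 85 mm above the worktop when open, 80 mm when shut. Press straight down here
- rim_right_end (a joint): rim section along the short right (-y) end of the lid, 86 mm long, 26 mm wide. 0 rad = open (outer edge about 8 mm up), 0.30 = clicked shut, level. Let go before about 0.2 it springs back open; past that it snaps shut and stays. Needs about 7 N at its press point, less as it goes down. Open at the start
- press_right_end (a point): press point on the top face of that rim section, at mid-length, 17 mm out from its hinge, 9 mm in from the lid's outer edge; moves with the section: about 85 mm above the worktop when open, 80 mm when shut. Press straight down here
- jigger: copper double-cone jigger, 43 mm wide, 84 mm tall, standing just to the right of the box. Origin: centre of its underside; leave it alone
- stopper: bottle stopper with a round foot and a black grip, 33 mm wide, 55 mm tall, standing just to the left of the box. Origin: centre of its underside; leave it alone
- cork: wine cork standing on end, 23 mm wide, 43 mm tall, just to the left of the box. Origin: centre of its underside; leave it alone
- muddler: dark turned wooden muddler, 210 mm long, 38 mm thick, lying on the worktop at the right. Origin: its middle, at its underside; leave it alone
- strainer: flat metal bar strainer, 167 x 82 x 10 mm, lying on the worktop at the left. Origin: its middle, at its underside; leave it alone
- bar_spoon: thin long bar spoon, 338 mm, lying on the worktop behind the box. Origin: its middle, at its underside; leave it alone

How it is judged (in metres and radians):
At the end, for the whole second after the job is handed in: All six rim sections are clicked shut (joint above 0.26 of 0.30 rad); jigger, stopper, cork, muddler, strainer and bar spoon lie at rest within 30 mm of where they were, the first three upright (within 0.2 rad) (value of joint each of rim_front_left, rim_front_right, rim_back_left, rim_back_right, rim_left_end, rim_right_end above 0.26 rad and linear speed of each of jigger, stopper, cork, muddler, strainer, bar_spoon below 0.03 m/s and distance of each of jigger, stopper, cork, muddler, strainer, bar_spoon from where it was at the start of the episode below 0.03 m and angle between each of jigger, stopper, cork's own z axis and vertical below 0.2 rad); the robot touches nothing.
It fails at once if a bystander is lifted more than 15 mm (height (world z) of any of jigger, stopper, cork, muddler, strainer, bar_spoon above 0.015 m).
It fails at once if a bystander is moved by more than 30 mm (distance of any of jigger, stopper, cork, muddler, strainer, bar_spoon from where it was at the start of the episode above 0.03 m).
It also fails if it takes over 61 s, if anything falls off the work surface, if the arm or the gripper's body presses on something with over 40 N, if the wrist force passes 120 N, or if a joint passes its speed limit or range.

## Working session

There is one attempt and no reset: what is moved stays moved. The work goes in short steps, Python scripts to look and compute and a shell command to move; the robot and the scene stay as the last step left them, time stands still between calls to the robot, and variables do not carry over. Pictures are saved under pics/ and viewed, and the job is handed in when it is done.

```bash
mkdir -p pics; ls
cat > h.py <<'E'
import numpy as np, cv2
from station import monitor, imaging, arm, nets
def save(n,im,s=1.5):
    cv2.imwrite('pics/'+n, cv2.resize(im[:,:,::-1],None,fx=s,fy=s))
def back(cam,u,v,d):
    c=imaging.get_calibration(cam);K=np.array(c['intrinsics']);R=np.array(c['R']);t=np.array(c['t'])
    return R.T@(np.linalg.inv(K)@np.array([u,v,1])*d-t)
def plane(cam,u,v,z):
    c=imaging.get_calibration(cam);K=np.array(c['intrinsics']);R=np.array(c['R']);t=np.array(c['t'])
    r=R.T@np.linalg.inv(K)@np.array([u,v,1]);o=-R.T@t
    return o+r*(z-o[2])/r[2]
E
python3 - <<'E'
from h import *
s=monitor.get_state(); print(s)
for n in ['scene','top']:
    im,d=imaging.get_image(n); save(n+'0.png',im); np.save(n+'d.npy',d)
for p in ['lid_center']+['press_'+x for x in ['front_left','front_right','back_left','back_right','left_end','right_end']]+['jigger','stopper','cork','muddler','strainer','bar_spoon']:
    r=nets.spot_point('top',p)
    z=.075 if p=='lid_center' else .085 if 'press' in p else 0
    for q in r[:2]: print(p,round(q['score'],2),q['location'],plane('top',*q['location'],z).round(4))
print(monitor.get_state()['time_s'])
E
```

```text
pics
{'time_s': 0.0, 'joints': array([-7.77908361e+01,  1.77060777e+01,  9.36906437e+01, -2.06744509e-03,
        6.87372090e+01, -3.99419764e+00]), 'joint_vel': array([-0.04151573,  0.04709375, -0.00650102, -0.0312083 , -0.04178108,
        0.07324716]), 'joint_torque': array([ 1.32041463e-03, -4.15247726e+01, -2.76663154e+01, -2.79987626e-05,
        1.00411219e-02, -3.56094418e-06]), 'tcp_pos': array([ 0.17419326, -0.59940797,  0.2470206 ]), 'eef_rot': array([[ 9.60273687e-01,  2.79059434e-01, -5.27208924e-04],
       [ 2.79059902e-01, -9.60270995e-01,  2.27754211e-03],
       [ 1.29306176e-04, -2.33418663e-03, -9.99997267e-01]]), 'ft_force': array([0.0200176 , 0.23667785, 0.41339773]), 'moment': array([ 0.00572323, -0.0561227 , -0.02187958]), 'finger_gap': 0.0855244172545114}
lid_center 0.58 [245.0, 230.3] [0.4377 0.0527 0.075 ]
lid_center 0.56 [227.8, 218.6] [0.4783 0.1143 0.075 ]
press_front_left 0.46 [215.1, 236.8] [0.4134 0.1568 0.085 ]
press_front_left 0.33 [365.1, 221.4] [ 0.4739 -0.3694  0.085 ]
press_front_right 0.63 [231.3, 217.5] [0.4818 0.1013 0.085 ]
press_front_right 0.49 [244.1, 229.7] [0.4395 0.0555 0.085 ]
press_back_left 0.48 [209.9, 201.2] [0.5385 0.1781 0.085 ]
press_back_right 0.75 [235.3, 194.7] [0.5627 0.0887 0.085 ]
press_left_end 0.7 [202.4, 220.7] [0.4693 0.2029 0.085 ]
press_right_end 0.72 [252.0, 211.5] [0.5039 0.0287 0.085 ]
jigger 0.51 [270.3, 205.7] [ 0.5321 -0.0365  0.    ]
stopper 0.55 [189.9, 212.5] [0.5032 0.2611 0.    ]
cork 0.51 [194.6, 235.7] [0.4178 0.2413 0.    ]
cork 0.41 [363.5, 225.3] [ 0.4638 -0.3808  0.    ]
muddler 0.68 [366.4, 221.7] [ 0.4772 -0.3916  0.    ]
muddler 0.48 [154.6, 217.6] [0.4827 0.3913 0.    ]
strainer 0.63 [154.7, 219.3] [0.4764 0.3907 0.    ]
bar_spoon 0.62 [268.2, 167.4] [ 0.6756 -0.0271  0.    ]
0.75
```

View pics/top0.png

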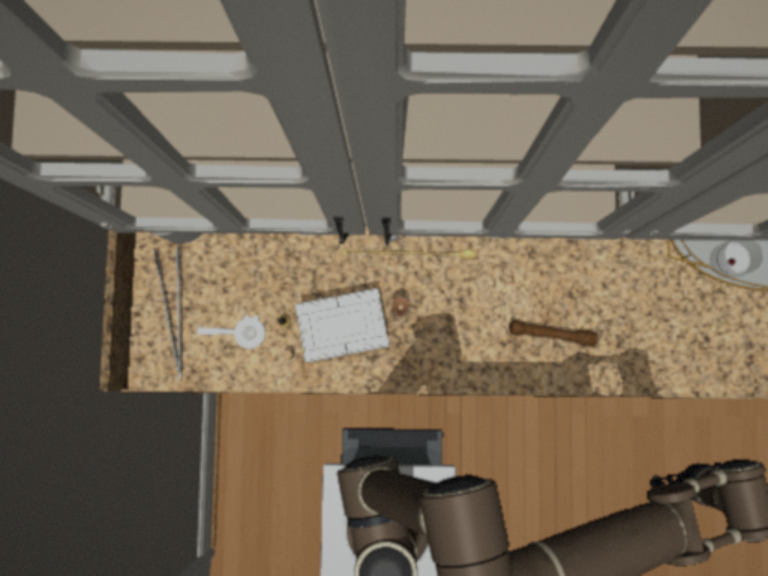

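View pics/scene0.png

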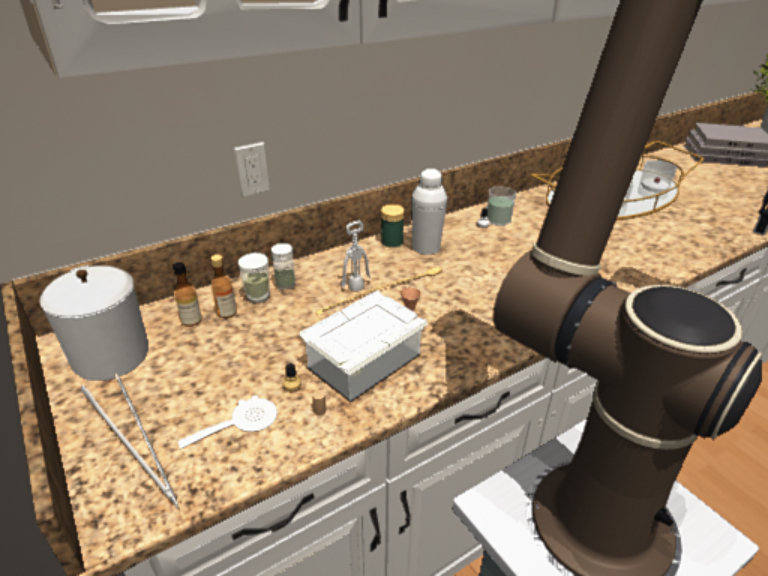

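Run:
```python
from h import *
d=np.load('topd.npy')
c=imaging.get_calibration('top');K=np.array(c['intrinsics']);R=np.array(c['R']);t=np.array(c['t'])
v,u=np.mgrid[:384,:512]
P=np.stack([u,v,np.ones_like(u)],-1)@np.linalg.inv(K).T*d[...,None]
X=(P-t)@R
m=(d>0)&(X[...,2]>.066)&(X[...,2]<.1)&(X[...,0]>.3)&(X[...,0]<.7)&(X[...,1]>-.0)&(X[...,1]<.3)
n,l=cv2.connectedComponents(m.astype(np.uint8))
for i in range(1,n):
    q=X[l==i]
    if len(q)<50: continue
    r=cv2.minAreaRect(q[:,:2].astype(np.float32)); print(len(q),r,q[:,2].min(),q[:,2].max(),np.median(q[:,2]))
```

```text
2234 ((0.4858349859714508, 0.11450745910406113), (0.14214758574962616, 0.20090006291866302), 11.858247756958008) 0.06691526405198316 0.09815752519844788 0.08080294672954896
```

The top view shows the lid at about (342,325) in the enlarged picture. It is centred near (0.486, 0.114) with a yaw of about 11.9°. The jigger is to its right, the cork and stopper to its left, and the muddler and strainer are well clear. Next I'll close the gripper, align the yaw and travel over at the current height.

```bash
python3 -m handwheel '[[0.02,-0.028,0,0.145],[0.045,-0.065,0,0],[0.045,-0.065,0,0],[0.045,-0.065,0,0],[0.045,-0.065,0,0]]' 1 20
python3 -m handwheel '[[0.045,-0.065,0,0],[0.045,-0.065,0,0],[0.045,-0.065,0,0],[0.045,-0.065,0,0],[0.045,-0.065,0,0]]'
python3 -m handwheel '[[0.045,-0.065,0,0],[0.045,-0.065,0,0],[0.045,-0.065,0,0],[0.045,-0.065,0,0],[0.045,-0.065,0,0]]'
```

```text
time_s: 1.17
tcp_pos: [0.2417, -0.4367, 0.2482]
eef_rot: [[0.979, 0.204, 0.0], [0.204, -0.979, -0.0], [0.0, 0.0, -1.0]]
ft_force: [1.2, 0.6, 0.3]
finger_gap: 0.0254
time_s: 1.58
tcp_pos: [0.3186, -0.2545, 0.2486]
eef_rot: [[0.979, 0.205, 0.001], [0.205, -0.979, -0.001], [0.001, 0.001, -1.0]]
ft_force: [0.3, -1.1, -0.4]
finger_gap: -0.0001
time_s: 2.0
tcp_pos: [0.3954, -0.0721, 0.2488]
eef_rot: [[0.979, 0.205, 0.002], [0.205, -0.979, -0.001], [0.001, 0.001, -1.0]]
ft_force: [1.4, -0.7, -0.4]
finger_gap: -0.0002
```

```bash
cat >> h.py <<'E'
def wpose():
    s=monitor.get_state(); T=np.eye(4);T[:3,:3]=s['eef_rot'];T[:3,3]=s['tcp_pos']; 
    c=imaging.get_calibration('wrist'); return T@np.array(c['mount']),np.array(c['intrinsics']),s
def wcloud():
    T,K,s=wpose(); im,d=imaging.get_image('wrist')
    v,u=np.mgrid[:384,:512]
    P=np.stack([u,v,np.ones_like(u)],-1)@np.linalg.inv(K).T*d[...,None]
    return im,d,P@T[:3,:3].T+T[:3,3],s
E
python3 -m handwheel '[[0.01,-0.06,0,0],[0,-0.04,0,0],[0,0,0,0]]'
python3 - <<'E'
from h import *
im,d,X,s=wcloud(); save('w1.png',im)
print(s['tcp_pos'],s['time_s'])
m=(d>0)&(X[...,2]>.066)&(X[...,2]<.1)&(X[...,0]>.35)&(X[...,0]<.65)&(X[...,1]>-.02)&(X[...,1]<.3)
n,l=cv2.connectedComponents(m.astype(np.uint8))
for i in range(1,n):
    q=X[l==i]
    if len(q)>300: print(len(q),cv2.minAreaRect(q[:,:2].astype(np.float32)),np.median(q[:,2]))
E
```

```text
time_s: 2.25
tcp_pos: [0.3888, -0.0208, 0.2482]
eef_rot: [[0.978, 0.21, -0.001], [0.21, -0.978, 0.002], [-0.0, -0.002, -1.0]]
ft_force: [-0.4, 0.2, -1.1]
finger_gap: 0.0001
[ 0.38877198 -0.02083449  0.24819896] 2.25
27136 ((0.4585022032260895, 0.10799642652273178), (0.0885515883564949, 0.19767703115940094), 11.840263366699219) 0.07639331368706087
```

View pics/w1.png

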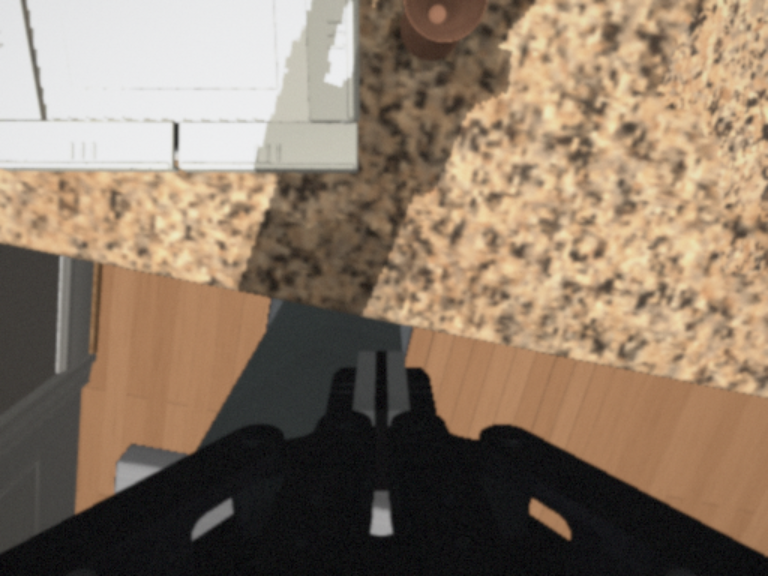

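```bash
cat >> h.py <<'E'
C=np.array([.4845,.1144]); ya=np.radians(11.85); ex=np.array([np.cos(ya),np.sin(ya)]); ey=np.array([-ex[1],ex[0]])
PT={'FR':(-.061,-.05),'FL':(-.061,.05),'BL':(.061,.05),'BR':(.061,-.05),'LE':(0,.091),'RE':(0,-.091)}
def go(*names):
    s=monitor.get_state();R=s['eef_rot'];p=s['tcp_pos']
    for n in names:
        a,b=PT[n]; w=C+a*ex+b*ey; g=np.array([*w,p[2]])
        print(n,w.round(4),'norm shift',(R.T@(g-p)/.5).round(4)); p=g
    print('tip z (17mm)',s['tcp_pos'][2]-.017,s['ft_force'].round(1),s['time_s'])
E
python3 - <<'E'
from h import *
go('FR','FL','LE','BL','BR','RE')
E
```

```text
FR [0.4351 0.0529] norm shift [ 0.1212 -0.1285 -0.    ]
FL [0.4145 0.1508] norm shift [ 0.0008 -0.2    -0.    ]
LE [0.4658 0.2035] norm shift [ 0.1223 -0.0815  0.    ]
BL [0.5339 0.1759] norm shift [0.1217 0.0825 0.    ]
BR [0.5545 0.078 ] norm shift [-0.0008  0.2     0.    ]
RE [0.5032 0.0253] norm shift [-0.1223  0.0815 -0.    ]
tip z (17mm) 0.2313514237745241 [ 0.1 -0.3 -0.5] 2.3
```

```bash
python3 -m handwheel '[[0.04,-0.043,0,0],[0.04,-0.043,0,0],[0.04,-0.043,0.01,0],[0,0,0.07,0],[0,0,0.07,0]]'
python3 -m handwheel '[[0,0,0.05,0],[0,0,0.04,0],[0,0,0,0],[0,0,0,0]]'
python3 -c "
from h import *
go('FR')"
```

```text
time_s: 2.72
tcp_pos: [0.4391, 0.0514, 0.175]
eef_rot: [[0.978, 0.207, 0.009], [0.207, -0.978, -0.0], [0.008, 0.002, -1.0]]
ft_force: [0.7, -0.6, 0.2]
finger_gap: -0.0001
time_s: 3.05
tcp_pos: [0.4344, 0.0504, 0.1275]
eef_rot: [[0.979, 0.204, -0.003], [0.204, -0.979, -0.0], [-0.003, -0.0, -1.0]]
ft_force: [0.5, -0.7, -0.4]
finger_gap: -0.0002
FR [0.4351 0.0529] norm shift [ 0.0023 -0.0047 -0.    ]
tip z (17mm) 0.11053922632604167 [ 0.5 -0.7 -0.4] 3.05
```

```bash
python3 -m handwheel '[[0.002,-0.005,0.02,0],[0,0,0.02,0],[0,0,0.01,0],[0,0,0,0],[0,0,0,0]]'
python3 -m handwheel '[[0,0,0.006,0],[0,0,0.006,0],[0,0,0,0]]'
```

```text
time_s: 3.47
tcp_pos: [0.4359, 0.0541, 0.1035]
eef_rot: [[0.979, 0.206, 0.001], [0.206, -0.979, -0.0], [0.001, 0.0, -1.0]]
ft_force: [0.1, -0.2, 1.2]
finger_gap: -0.0001
time_s: 3.72
tcp_pos: [0.4351, 0.0541, 0.0971]
eef_rot: [[0.979, 0.205, -0.001], [0.205, -0.979, 0.0], [-0.001, -0.0, -1.0]]
ft_force: [0.4, 0.1, 0.6]
finger_gap: 0.0001
```

```bash
python3 -m handwheel '[[0,0,0.004,0],[0,0,0.002,0],[0,0,0,0]]'
python3 -c "
from h import *
im,d=imaging.get_image('wrist');save('w2.png',im);go('FR')"
```

```text
time_s: 3.97
tcp_pos: [0.4353, 0.0542, 0.0968]
eef_rot: [[0.979, 0.206, -0.003], [0.206, -0.979, -0.0], [-0.003, -0.0, -1.0]]
ft_force: [-8.7, -0.4, 22.7]
finger_gap: -0.0002
FR [0.4351 0.0529] norm shift [-0.001   0.0023  0.    ]
tip z (17mm) 0.07978141713611535 [-8.4 -1.3 21.6] 4.0167
```

View pics/w2.png

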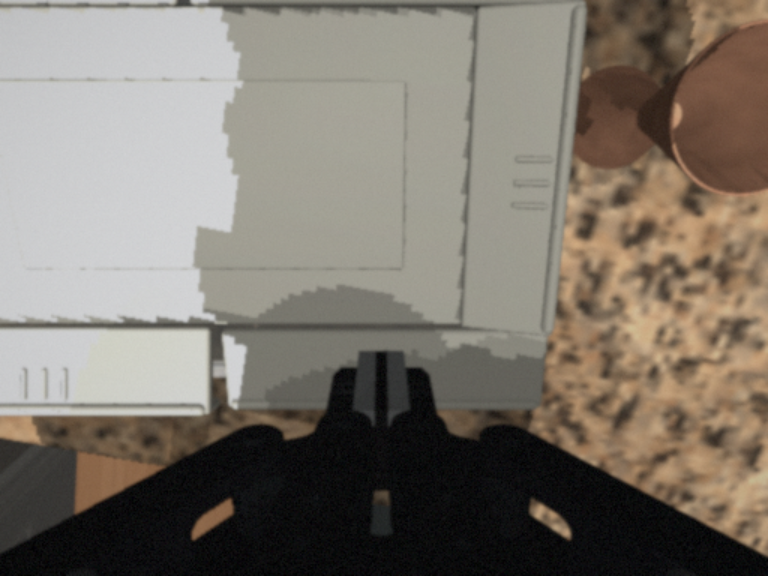

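The front right section is flat, with the stop felt at tip height 0.080 and 22 N. The front left section, at (100,370) in the picture, is still raised. I'll lift 20 mm, shift and press it.

```bash
python3 -m handwheel '[[0,0,-0.04,0],[0,-0.065,0,0],[0,-0.065,0,0],[0,-0.067,0,0],[0,0,0,0]]'
python3 -m handwheel '[[0,0,0,0],[0,0,0.012,0],[0,0,0.012,0],[0,0,0,0]]'
python3 -c "
from h import *
go('FL')"
```

```text
time_s: 4.43
tcp_pos: [0.4145, 0.1546, 0.1147]
eef_rot: [[0.978, 0.209, 0.001], [0.209, -0.978, 0.003], [0.001, -0.002, -1.0]]
ft_force: [-0.3, -0.8, 0.5]
finger_gap: 0.0003
time_s: 4.77
tcp_pos: [0.4151, 0.1497, 0.1013]
eef_rot: [[0.979, 0.203, -0.001], [0.203, -0.979, 0.0], [-0.001, -0.0, -1.0]]
ft_force: [0.2, 1.8, 1.4]
finger_gap: 0.0
FL [0.4145 0.1508] norm shift [-0.0006 -0.0024  0.    ]
tip z (17mm) 0.08425652093225905 [0.2 1.8 1.4] 4.7667
```

```bash
python3 -m handwheel '[[0,0,0.008,0],[0,0,0.008,0],[0,0,0,0],[0,0,0,0]]'
```

```text
time_s: 5.1
tcp_pos: [0.4152, 0.1497, 0.0967]
eef_rot: [[0.979, 0.205, -0.003], [0.205, -0.979, -0.001], [-0.003, 0.001, -1.0]]
ft_force: [-9.6, -2.8, 26.3]
finger_gap: -0.0001
```

```bash
python3 -m handwheel '[[0,0,-0.04,0],[0.06,-0.042,0,0],[0.062,-0.042,0,0],[0,0,0,0],[0,0,0,0]]'
python3 -m handwheel '[[0,0,0.012,0],[0,0,0.012,0],[0,0,0.008,0],[0,0,0.008,0],[0,0,0,0]]'
python3 -m handwheel '[[0,0,0,0]]'
python3 -c "
from h import *
go('LE','BL')"
```

```text
time_s: 5.52
tcp_pos: [0.4679, 0.2046, 0.114]
eef_rot: [[0.979, 0.206, 0.001], [0.206, -0.979, 0.0], [0.001, 0.0, -1.0]]
ft_force: [-0.7, -0.3, 0.0]
finger_gap: 0.0001
time_s: 5.93
tcp_pos: [0.4656, 0.2038, 0.0968]
eef_rot: [[0.979, 0.205, -0.003], [0.205, -0.979, -0.001], [-0.003, -0.0, -1.0]]
ft_force: [-7.9, -1.3, 22.9]
finger_gap: 0.0001
time_s: 6.02
tcp_pos: [0.4656, 0.2038, 0.0968]
eef_rot: [[0.979, 0.205, -0.002], [0.205, -0.979, -0.0], [-0.002, -0.0, -1.0]]
ft_force: [-7.4, -1.5, 22.0]
finger_gap: 0.0002
LE [0.4658 0.2035] norm shift [ 0.0002  0.0007 -0.    ]
BL [0.5339 0.1759] norm shift [ 0.122   0.0819 -0.0003]
tip z (17mm) 0.07976555640475305 [-7.4 -1.5 22. ] 6.0167
```

```bash
python3 -m handwheel '[[0,0,-0.04,0],[0.06,0.041,0,0],[0.062,0.041,0,0],[0,0,0,0],[0,0,0,0]]'
python3 -m handwheel '[[0,0,0.012,0],[0,0,0.012,0],[0,0,0.008,0],[0,0,0.008,0],[0,0,0,0]]'
python3 -m handwheel '[[0,0,0,0]]'
python3 -c "
from h import *
go('BL','BR')"
```

```text
time_s: 6.43
tcp_pos: [0.5351, 0.1751, 0.1137]
eef_rot: [[0.979, 0.203, -0.001], [0.203, -0.979, -0.001], [-0.001, 0.0, -1.0]]
ft_force: [-1.2, 0.3, -0.9]
finger_gap: 0.0003
time_s: 6.85
tcp_pos: [0.5344, 0.1768, 0.0968]
eef_rot: [[0.978, 0.207, -0.0], [0.207, -0.978, -0.001], [-0.001, 0.001, -1.0]]
ft_force: [-2.9, -3.2, 17.8]
finger_gap: 0.0001
time_s: 6.93
tcp_pos: [0.5345, 0.1768, 0.0968]
eef_rot: [[0.978, 0.207, 0.0], [0.207, -0.978, -0.001], [-0.0, 0.001, -1.0]]
ft_force: [-3.2, -2.4, 16.7]
finger_gap: -0.0002
BL [0.5339 0.1759] norm shift [-0.0014  0.0016  0.    ]
BR [0.5545 0.078 ] norm shift [-0.0003  0.2     0.0002]
tip z (17mm) 0.0798398097612215 [-3.2 -2.4 16.7] 6.9333
```

```bash
python3 -m handwheel '[[0,0,-0.04,0],[0,0.066,0,0],[0,0.068,0,0],[0,0.068,0,0],[0,0,0,0]]'
python3 -m handwheel '[[0,0,0,0],[0,0,0.012,0],[0,0,0.012,0],[0,0,0.008,0],[0,0,0.008,0]]'
python3 -m handwheel '[[0,0,0,0],[0,0,0,0]]'
python3 -c "
from h import *
go('BR','RE')"
```

```text
time_s: 7.35
tcp_pos: [0.5545, 0.0736, 0.1134]
eef_rot: [[0.979, 0.203, -0.002], [0.203, -0.979, -0.002], [-0.002, 0.002, -1.0]]
ft_force: [0.5, 0.1, -0.1]
finger_gap: -0.0001
time_s: 7.77
tcp_pos: [0.5564, 0.0791, 0.0965]
eef_rot: [[0.978, 0.207, 0.001], [0.207, -0.978, 0.0], [0.001, -0.0, -1.0]]
ft_force: [-9.5, -1.4, 37.6]
finger_gap: -0.0001
time_s: 7.93
tcp_pos: [0.5562, 0.0791, 0.0968]
eef_rot: [[0.978, 0.207, 0.001], [0.207, -0.978, 0.001], [0.002, -0.0, -1.0]]
ft_force: [-3.9, -0.1, 15.9]
finger_gap: 0.0
BR [0.5545 0.078 ] norm shift [-0.0039  0.0013 -0.    ]
RE [0.5032 0.0253] norm shift [-0.1221  0.0818 -0.0002]
tip z (17mm) 0.07982971505162256 [-3.9 -0.1 15.9] 7.9333
```

```bash
python3 -m handwheel '[[0,0,-0.05,0],[-0.062,0.04,0,0],[-0.064,0.042,0,0],[0,0,0,0],[0,0,0,0]]'
python3 - <<'E'
from h import *
go('RE')
im,d,X,s=wcloud();save('w3.png',im)
b=(X[...,:2]-C); x=b@ex;y=b@ey
m=(d>0)&(X[...,2]>.03)&(X[...,2]<.09)&(y<-.108)&(y>-.22)&(abs(x)<.1)
print(m.sum(), y[m].max() if m.any() else 0,x[m].min() if m.any() else 0)
E
```

```text
time_s: 8.35
tcp_pos: [0.4987, 0.0247, 0.1178]
eef_rot: [[0.979, 0.205, -0.005], [0.205, -0.979, 0.0], [-0.005, -0.001, -1.0]]
ft_force: [1.1, -0.2, -0.2]
finger_gap: -0.0
RE [0.5032 0.0253] norm shift [ 0.0091  0.0005 -0.    ]
tip z (17mm) 0.10076082183265227 [ 1.1 -0.2 -0.2] 8.35
5911 -0.12251668924031792 -0.0037512028925150336
```

View pics/w3.png

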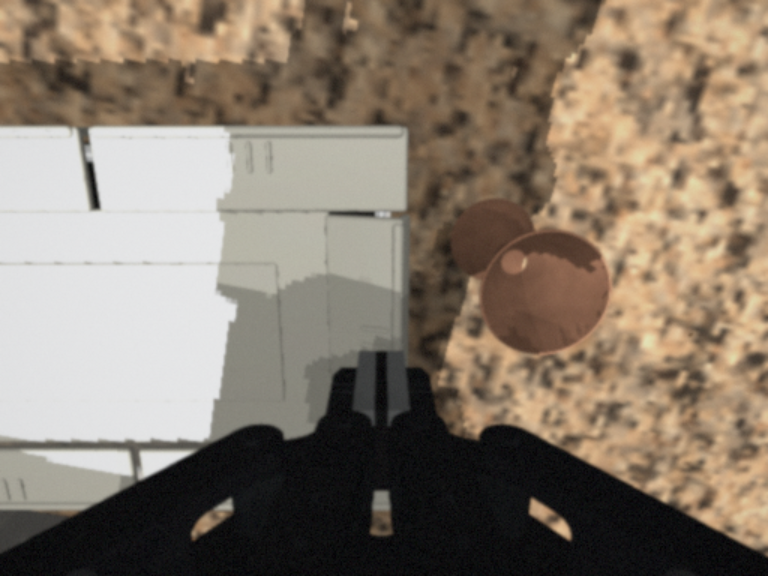

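The picture shows the right end section still open. The jigger, centred near (546,290), is clear of the fingers to the right. Pressing now.

```bash
python3 -m handwheel '[[0.004,0,0.012,0],[0,0,0.012,0],[0,0,0.012,0],[0,0,0.007,0],[0,0,0.007,0]]'
python3 -m handwheel '[[0,0,0,0],[0,0,0,0]]'
```

```text
time_s: 8.82
tcp_pos: [0.5054, 0.0251, 0.0965]
eef_rot: [[0.978, 0.206, -0.0], [0.206, -0.978, -0.001], [-0.0, 0.0, -1.0]]
ft_force: [-11.6, -1.0, 42.8]
finger_gap: 0.0002
time_s: 8.98
tcp_pos: [0.5052, 0.0251, 0.0968]
eef_rot: [[0.979, 0.206, 0.0], [0.206, -0.979, -0.0], [0.0, 0.0, -1.0]]
ft_force: [-5.3, -1.1, 19.1]
finger_gap: 0.0003
```

Now I'll lift straight up, back off towards the robot and check the whole lid.

```bash
python3 -m handwheel '[[0,0,-0.07,0],[0,0,-0.08,0],[0,0,-0.08,0],[0,0,-0.08,0],[-0.06,-0.05,-0.06,0]]'
python3 -m handwheel '[[-0.07,-0.04,0,0],[-0.07,-0.04,0,0],[-0.05,-0.04,0,0],[0,0,0,0],[0,0,0,0]]'
python3 - <<'E'
from h import *
im,d,X,s=wcloud();save('w4.png',im)
b=X[...,:2]-C;x=b@ex;y=b@ey;z=X[...,2]
for n,(a,c) in PT.items():
    sx=np.sign(a)*.005 if a else 0; sy=np.sign(c)*.005 if not a else 0
    for lab,k in(('outer',1),('inner',-2)):
        m=(d>0)&(abs(x-a-k*sx)<(.003 if a else .02))&(abs(y-c-k*sy)<(.02 if a else .003))&(z>.06)
        print(n,lab,m.sum(),np.median(z[m]).round(4) if m.any() else None)
im,_=imaging.get_image('top');save('top4.png',im)
im,_=imaging.get_image('scene');save('scene4.png',im)
for p in ['jigger','stopper','cork','muddler','strainer','bar_spoon']:
    r=nets.spot_point('top',p)
    for q in r[:1]: print(p,round(q['score'],2),q['location'],plane('top',*q['location'],0).round(4))
E
```

```text
time_s: 9.4
tcp_pos: [0.4803, 0.0396, 0.2794]
eef_rot: [[0.979, 0.204, 0.01], [0.204, -0.979, -0.001], [0.01, 0.003, -1.0]]
ft_force: [0.7, 0.1, 1.8]
finger_gap: -0.0001
time_s: 9.82
tcp_pos: [0.3682, 0.0806, 0.2741]
eef_rot: [[0.978, 0.208, -0.0], [0.208, -0.978, 0.0], [-0.0, -0.0, -1.0]]
ft_force: [0.0, -0.0, 0.2]
finger_gap: 0.0002
FR outer 307 0.0797
FR inner 299 0.0794
FL outer 280 0.0795
FL inner 312 0.0791
BL outer 0 None
BL inner 0 None
BR outer 0 None
BR inner 0 None
LE outer 386 0.0795
LE inner 361 0.0793
RE outer 373 0.0798
RE inner 357 0.0794
jigger 0.65 [271.2, 206.8] [ 0.528  -0.0399  0.    ]
stopper 0.47 [191.1, 213.0] [0.5014 0.2566 0.    ]
cork 0.6 [192.9, 235.4] [0.4188 0.2476 0.    ]
muddler 0.82 [366.4, 225.3] [ 0.4639 -0.3915  0.    ]
strainer 0.88 [154.6, 216.7] [0.486  0.3915 0.    ]
bar_spoon 0.42 [272.8, 167.6] [ 0.675  -0.0443  0.    ]
```

View pics/w4.png

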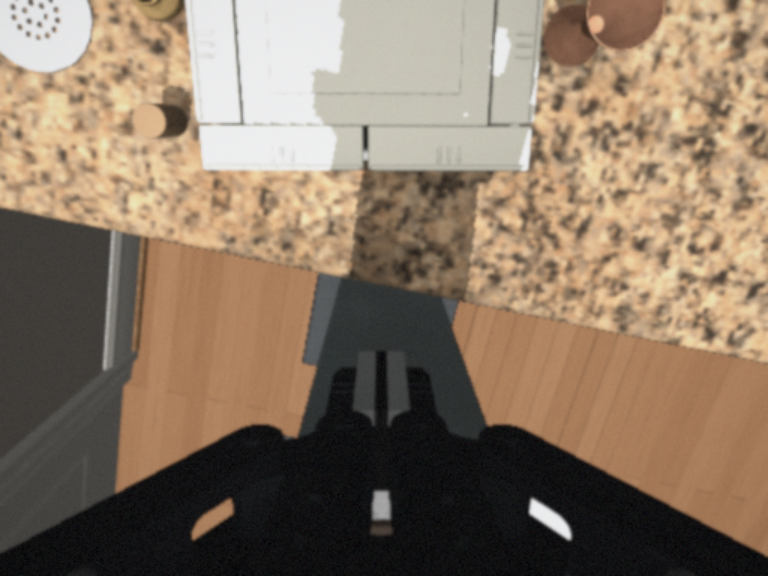

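View pics/scene4.png

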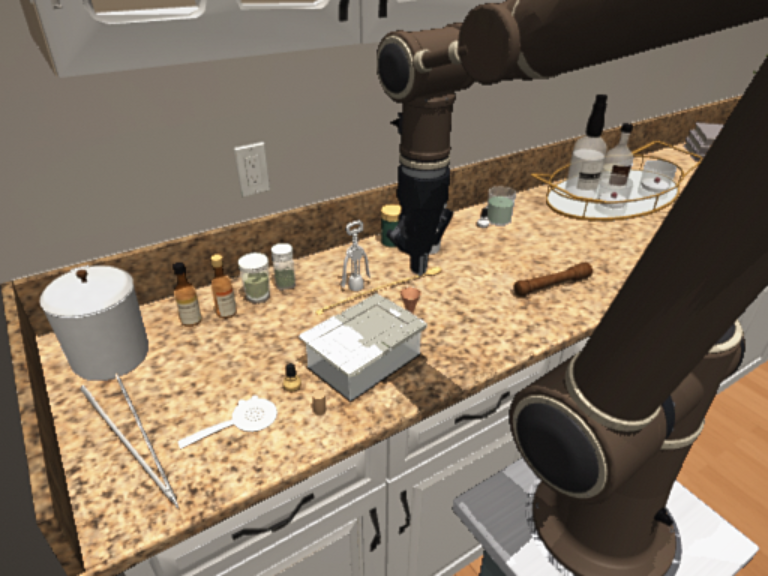

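The front and end sections are level at 0.0795, and the bystanders are unmoved. The back sections are out of the frame, so I'll move the wrist camera forward to check them.

```bash
python3 -m handwheel '[[0.07,0,0,0],[0.07,0,0,0],[0.06,0,0,0],[0,0,0,0],[0,0,0,0]]'
python3 - <<'E'
from h import *
im,d,X,s=wcloud();save('w5.png',im);print(s['ft_force'].round(1))
b=X[...,:2]-C;x=b@ex;y=b@ey;z=X[...,2]
for n,(a,c) in PT.items():
    sx=np.sign(a)*.005 if a else 0; sy=np.sign(c)*.005 if not a else 0
    for lab,k in(('outer',1),('inner',-2)):
        m=(d>0)&(abs(x-a-k*sx)<(.003 if a else .02))&(abs(y-c-k*sy)<(.02 if a else .003))&(z>.06)&(z<.1)
        print(n,lab,m.sum(),np.median(z[m]).round(4) if m.any() else None)
E
```

```text
time_s: 10.68
tcp_pos: [0.4682, 0.1003, 0.274]
eef_rot: [[0.979, 0.205, -0.002], [0.205, -0.979, -0.0], [-0.002, -0.0, -1.0]]
ft_force: [-0.7, -0.7, -0.3]
finger_gap: 0.0001
[-0.7 -0.7 -0.3]
FR outer 235 0.0796
FR inner 234 0.0792
FL outer 239 0.0797
FL inner 238 0.0792
BL outer 314 0.0798
BL inner 314 0.0793
BR outer 318 0.0798
BR inner 309 0.0794
LE outer 290 0.0795
LE inner 269 0.0793
RE outer 275 0.0799
RE inner 272 0.0792
```

View pics/w5.png

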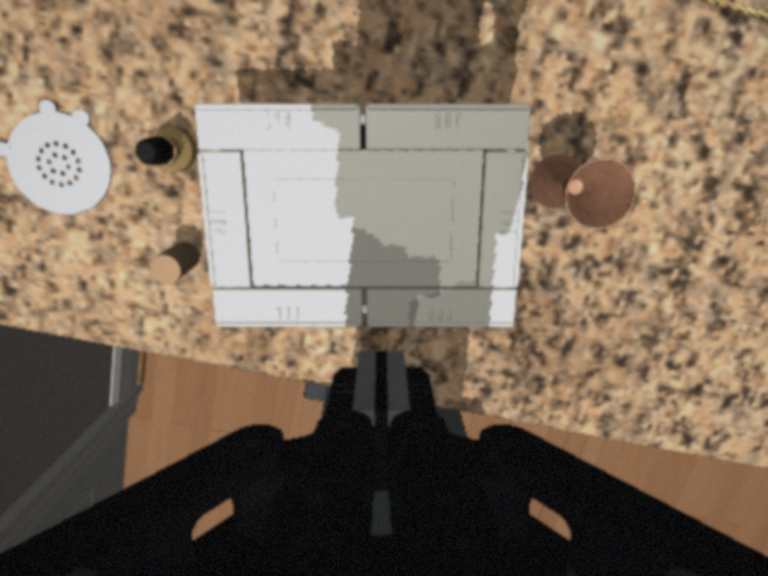

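All six sections are level, outer and inner parts within 0.7 mm of each other. The jigger, stopper and cork are standing, and the arm is touching nothing.

```bash
python3 -c "
from h import *
print(arm.hand_in())"
```

```text
the job is handed in; nothing more can be done
None
```

I pressed all six rim sections shut one by one with the closed fingertips, and handed the job in after about 11 s of the 61 s allowed. Each press ended on the stop at a tip height of about 80 mm, with 16–26 N held there. The highest reading was a brief 43 N, on the last press (the right end).

- **Lid:** the last depth check from the wrist camera put every section level at 79–80 mm. The outer and inner parts of each section differed by 0.7 mm or less.
- **Things around the box:** the jigger, stopper and cork were standing in the last wrist picture. The networks' before-and-after positions in the top camera differ by 2–17 mm. The largest shifts were the bar spoon (17 mm) and the muddler (13 mm). I put this down to detection noise, because the fingers never came near those two. I did not measure their positions any other way.
- **Robot:** it held still above the lid at hand-in with force readings near zero, touching nothing. No check failed.

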